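# Load a flow-chip carrier into the bench clamp and tighten the T-handle

## Robot

A 7-joint arm with a two-finger parallel gripper is mounted at the origin on a cart in front of the work surface, level with it; the furniture and walls round the work are solid. World frame = base frame: x ahead of the robot, y to its left, z up, the work surface at z = 0. Lengths are in m, angles in rad, forces in N, time in s.
With the tool pointing down it reaches from about 0.35 to 0.9 m from the base axis. Payload 19.9 kg.
Tool frame: the origin (TCP) lies between the finger pads; the fingertips stand 19 mm ahead of it and the grasp point (between the pads) is the TCP; z points along the fingers, y is the direction in which the jaws open and shut (so a half turn about z gives the same grasp; the last joint's range is limited). The gripper opens to 94 mm and grips with 3 to 60 N. Pads are 16 mm wide; open, the fingers measure 119 mm over their backs; the gripper's body (75 mm by 177 mm) begins 78 mm behind the grasp point.
Start: joints at [1.204, 0.417, -0.01, 1.614, 0.005, 1.111, -0.053], TCP at [0.2, -0.592, 0.224] pointing down, gripper open.
Joint ranges: [-2.81, 2.81], [-0.39, 2.02], [-1.27, 1.25], [0.06, 2.57], [-1.19, 4.33], [0.19, 2], [-2.82, 2.82]. Speed limits (rad/s): [1.89, 1.89, 2.39, 2.39, 3.01, 3.01, 3.01].

## Interface

Orientations are given as a 3x3 rotation matrix whose columns are the frame's x, y, z axes.
In Python, from rig import robot gives the robot as it stands. Calls block until the motion is done:
- robot.move_ptp(position, orientation): joint-space move of the TCP to a pose.
- robot.move_linear(position, velocity=0.15, frame=None, threshold=None): straight line of the TCP; frame=None keeps the orientation; velocity is the mean speed in m/s. With threshold (N) it stops when the force on the tool has changed by that much, and returns True; else False.
- robot.goto_joints(angles): joint-space move.
- robot.gripper_to(opening): finger opening in m; the grip force is fixed at half the most; returns when the fingers have stopped.
- robot.pause(seconds).
- robot.ik(position, orientation): joint angles nearest the present ones, or None.
- robot.get_state(): the state.
- robot.grab_frame(name): name is "scene" or "top"; returns the picture (480x640x3 uint8, red, green, blue); there is no depth.
- robot.camera_info(name): a dict with "fx", "fy", "cx", "cy" (pixels), "dist" ([k1, k2, p1, p2, k3] as OpenCV has them; the pictures are not rectified), "rvec" (rotation vector, rad) and "tvec" (3), from world to camera coordinates, as OpenCV has them. Camera axes: x right, y down, z forward; pixel columns grow to the right and rows downward; lengths in m; the calibration is good to about 2 mm. A picture is of the moment at which its call begins. camera_info takes no time and is no camera call.
A pose or a line that the arm cannot do raises robot.PlanningError and nothing moves.
- robot.sign_off(): hands the job in, once; it reports no verdict.
The state is a dict: "time": time; "qpos": joint angles; "joint_vel": joint speeds; "effort": joint torques, N m; "ee_pos": TCP position; "tool_rot": TCP orientation; "force": force on the tool from outside, world axes, zero at the start; "moment": the same for the moment, N m; "opening": finger opening in m.
Only numpy, scipy, OpenCV 4.12 (cv2) and the standard library are available. Lean on these libraries where they do the work, as an engineer would, in place of code of your own. Each camera call takes 0.05 s, during which the arm holds its last target.

## Task

Slide the white flow-chip carrier, round steel disc end first, into the channel of the blue-bridged bench clamp until it is fully home against the end stop, let go of it, and then turn the T-handle clockwise until rising resistance shows that the chip is firmly clamped. Do not overtighten, or the chip cracks; leave the other things on the bench alone and let go of the handle at the end.

Things in the scene. Friction and masses are not known exactly. Their poses are not given: they have to be found in the camera images.
- clamp: bench clamp fixed to the bench, 114x100 mm: aluminium base plate 10 mm thick, from x = -60 to +54 mm, and a blue bridge over it (44 to 64 mm above the bench, 32 mm along x, 90 mm along y). Origin: on the bench under the screw axis, z up; +x is the way the carrier slides in, from the open mouth to the steel end stop at x = +30 mm.
- seat (a point): point on the channel floor (top of the base plate, 10 mm above the bench) under the screw; axes as the clamp's. Steel side rails, 8 mm high, leave a channel 38 mm wide from x = -30 mm to the stop, flaring to 52 mm at x = -48 mm. Once the screw bears on the carrier its moment climbs by 0.4 N m per rad turned in small slow steps (a swing back hides it): 0.15 to 0.2 N m above free running is firm, 0.3 cracks the chip
- screw: screw with T-handle over the blue bridge; origin: middle of its steel bar, which lies along x, 12 mm thick, 15 mm high, with red balls at the ends (101 mm overall), 25 mm or more clear above the clamp. Right-hand thread: clockwise from above lowers the whole screw, bar too, by 16 mm a turn (2.5 mm a rad). It turns freely at 0.04 N m, meets a carrier that is home after 1.0 to 2.2 rad, and stays where it is left
- carrier_tab (a point): middle of the upright orange grip tab at the rear end of the loose white carrier (about 160 g), 20 mm above the carrier's underside; the tab is 12 mm thick (along y), 20 mm long (along x) and 34 mm high. The point's +x points along the carrier to its head, z up
- carrier_head (a point): middle of the top of the steel pressure disc (29 mm across) on the carrier's head, 10 mm above the underside and 125 mm ahead (+x) of the tab. The head is 60 mm long (x), 36 mm wide (y), 8 mm thick, the disc 2 mm proud; a tongue 14 mm wide, 8 mm thick joins it to the tab. Home, the disc lies right under the screw
Not all that is in view belongs to the job. What is shaped like the part that bears carrier_tab but black is not meant.

How it is judged:
By the outcome, as a careful person would: the job done as asked, in the order asked, and still so for the second after the job is handed in, with the robot touching nothing.
It also fails if it takes over 67 s, if anything falls off the work surface, if the arm or the gripper's body presses on something with over 40 N, if the wrist force passes 120 N, or if a joint passes its speed limit or range.

## Working session

There is one attempt and no reset: what is moved stays moved. The work goes in short steps, each a Python script; the robot and the scene stay as the last script left them, time stands still between calls to the robot, and variables do not carry over. Pictures are saved under pics/ and viewed, and the job is handed in when it is done.

```bash
ls; mkdir -p pics
python3 - <<'E'
from rig import robot
import cv2
for n in("scene","top"):
    im=robot.grab_frame(n); cv2.imwrite(f"pics/{n}0.png",im[:,:,::-1]); print(n,robot.camera_info(n))
s=robot.get_state(); print(s)
E
```

```text
pics
scene {'fx': 560.5700013606062, 'fy': 560.5700013606062, 'cx': 325.3421455977951, 'cy': 232.1392104767978, 'dist': array([0.04708405, 0.        , 0.        , 0.        , 0.        ]), 'rvec': array([ 2.16538853, -0.54369468,  0.2905884 ]), 'tvec': array([-0.42528721,  0.26770133,  0.64489216])}
top {'fx': 532.1491933570912, 'fy': 532.1491933570912, 'cx': 315.37975922328883, 'cy': 239.96517550272466, 'dist': array([-0.16037526,  0.        ,  0.        ,  0.        ,  0.        ]), 'rvec': array([ 2.13717508, -2.12928073,  0.15875832]), 'tvec': array([0.09037498, 0.51839798, 0.90378789])}
{'time': 0.1, 'qpos': array([ 1.20349029,  0.41792694, -0.01034061,  1.61409275,  0.00470174,
        1.11072885, -0.05302444]), 'joint_vel': array([-5.97809249e-05,  8.93490088e-06, -2.83790969e-04, -1.21977367e-03,
        1.38307528e-06,  1.17425123e-03, -2.76008479e-04]), 'effort': array([ 1.32490964e-03, -8.52578473e+01,  6.39848113e-01, -4.26695681e+01,
       -4.89374483e-02,  1.63924304e-02,  4.88835519e-05]), 'ee_pos': array([ 0.19995418, -0.59181261,  0.22388869]), 'tool_rot': array([[ 9.47387071e-01,  3.20089913e-01, -4.31235018e-04],
       [ 3.20090195e-01, -9.47386496e-01,  1.04637902e-03],
       [-7.36108640e-05, -1.12936005e-03, -9.99999360e-01]]), 'force': array([ 0.30337985, -0.01135074,  0.10311703]), 'moment': array([ 0.02191048, -0.03086775,  0.0267933 ]), 'opening': 0.09362723537539336}
```

View pics/scene0.png

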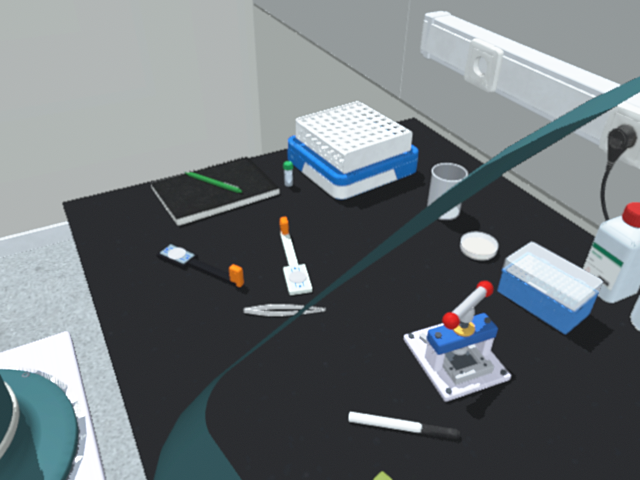

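View pics/top0.png

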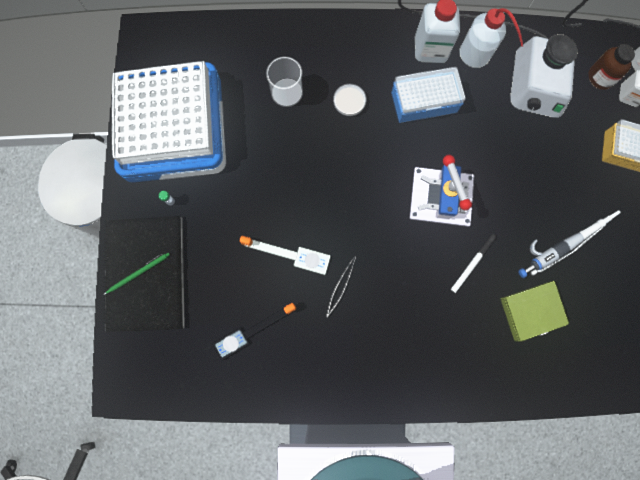

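The scene view shows the white carrier (tab ~(284,225), head ~(297,280)), a black decoy, and the clamp at ~(460,350). In the top view the tab is at (245,241), the disc at ~(313,260), and the clamp at ~(442,195) with its mouth on the left. Next I'll look at enlarged crops.

```bash
cat > h.py <<'E'
import numpy as np, cv2
from rig import robot
def cam(n):
    c=robot.camera_info(n); K=np.array([[c['fx'],0,c['cx']],[0,c['fy'],c['cy']],[0,0,1]])
    return K,np.array(c['dist']),np.array(c['rvec']),np.array(c['tvec'])
def ray(n,px):
    K,d,r,t=cam(n); u=cv2.undistortPoints(np.array([[px]],float),K,d)[0,0]
    R=cv2.Rodrigues(r)[0]; return -R.T@t, R.T@np.array([u[0],u[1],1.])
def onz(n,px,z):
    o,d=ray(n,px); return o+d*(z-o[2])/d[2]
def tri(a,b):
    (o1,d1),(o2,d2)=ray("scene",a),ray("top",b)
    A=np.stack([d1,-d2],1); s=np.linalg.lstsq(A,o2-o1,rcond=None)[0]
    p,q=o1+d1*s[0],o2+d2*s[1]; return (p+q)/2,np.linalg.norm(p-q)
def proj(n,P):
    K,d,r,t=cam(n); return cv2.projectPoints(np.array(P,float).reshape(-1,3),r,t,K,d)[0][:,0]
def crop(src,x,y,w,h,f,out):
    im=cv2.imread(src)[y:y+h,x:x+w]; cv2.imwrite(out,cv2.resize(im,None,fx=f,fy=f,interpolation=cv2.INTER_CUBIC))
E
python3 - <<'E'
from h import *
a=cv2.imread("pics/top0.png")
up=lambda i,x,y,w,h,f:cv2.resize(i[y:y+h,x:x+w],None,fx=f,fy=f,interpolation=cv2.INTER_CUBIC)
cv2.imwrite("pics/t1.png",np.vstack([up(a,400,145,100,90,6)[:,:600],]))
cv2.imwrite("pics/t2.png",up(a,225,220,120,65,6))
b=cv2.imread("pics/scene0.png")
cv2.imwrite("pics/s1.png",up(b,395,270,130,130,4.5)); cv2.imwrite("pics/s2.png",up(b,260,205,80,100,5))
# blob centroids
for n,i in(("scene",b),("top",a)):
    hsv=cv2.cvtColor(i,cv2.COLOR_BGR2HSV)
    for nm,lo,hi in(("red",(0,180,80),(4,255,255)),("red2",(176,180,80),(180,255,255)),("orange",(6,180,80),(18,255,255)),("blue",(100,150,60),(125,255,255))):
        c=cv2.connectedComponentsWithStats(cv2.inRange(hsv,lo,hi))
        for k in range(1,c[0]):
            if c[2][k,4]>25: print(n,nm,c[2][k],c[3][k].round(1))
E
```

```text
scene red [623 204  17  23 308] [632.4 214.5]
scene red [477 281  16  16 119] [486.5 286.5]
scene red [442 312  17  17 190] [450.4 319.9]
scene orange [280 216   9  18 123] [283.7 224.5]
scene orange [229 264  15  23 250] [236.  274.7]
scene blue [ 287  136  132   49 2168] [350.9 163.9]
scene blue [ 498  270   99   64 2150] [542.2 303.8]
scene blue [ 428  313   70   41 1199] [461.6 335.2]
top red [444 156   9   8  30] [448.4 159.1]
top red [461 200   9   9  40] [465.4 203.6]
top orange [240 236  11   9  61] [245.3 240. ]
top orange [284 303  11  10  55] [289.7 307.6]
top blue [206  62  11  45 225] [212.6  81. ]
top blue [ 114  143  107   35 1179] [170.6 164.7]
top blue [442 166   9  20  89] [445.2 175.1]
top blue [440 190  18  25 276] [448.3 203.5]
```

View pics/t1.png

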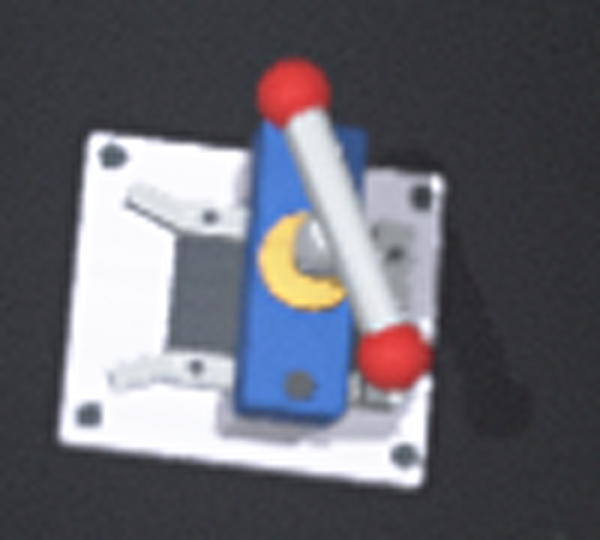

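View pics/t2.png

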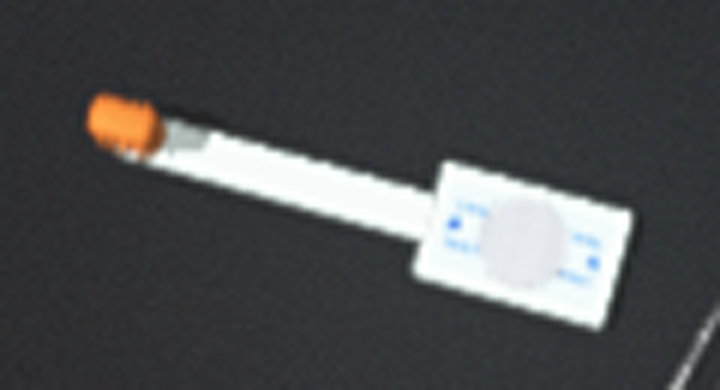

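View pics/s1.png

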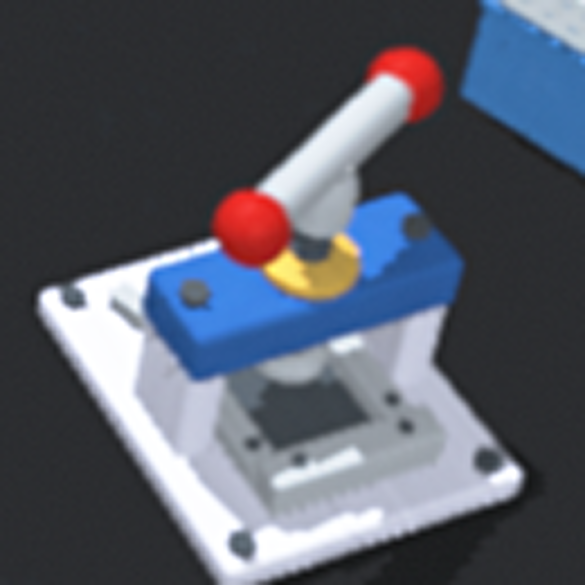

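View pics/s2.png

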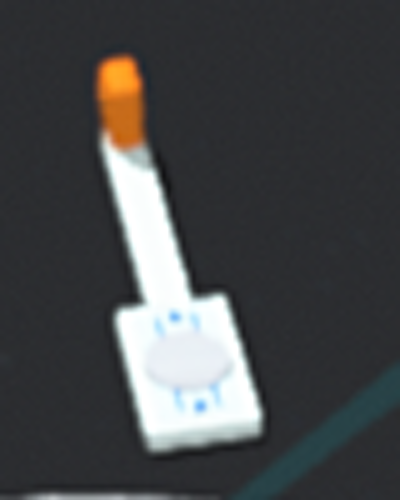

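```bash
cat > m.py <<'E'
from h import *
for n in("scene","top"): print(n,"cam at",ray(n,(320,240))[0].round(3))
for a,b in(((450.4,319.9),(465.4,203.6)),((486.5,286.5),(448.4,159.1)),((450.4,319.9),(448.4,159.1)),((486.5,286.5),(465.4,203.6))):
    p,e=tri(a,b); print("ball",p.round(4),"gap",round(e,4))
g=cv2.cvtColor(cv2.imread("pics/top0.png"),cv2.COLOR_BGR2HSV)
def rect(n,pts,z):
    P=np.array([onz(n,p,z)[:2] for p in pts])
    r=cv2.minAreaRect((P*1000).astype(np.float32)); return P,r
# plate corners by refined lines from t1
print("plate")
C=np.array([[90,132],[443,176],[420,488],[60,441]])/6+[400,145]-.4
P=np.array([onz("top",p,.010)[:2] for p in C]); print(P.round(4), "sides",[np.linalg.norm(P[i]-P[i-3]).round(4) for i in range(4)])
# x-axis
u=(P[1]-P[0])+(P[2]-P[3]); v=(P[0]-P[3])+(P[1]-P[2]); print("ang x",np.degrees(np.arctan2(u[1],u[0])),"ang y",np.degrees(np.arctan2(v[1],v[0])))
x=u/np.linalg.norm(u); c=P.mean(0); print("clamp origin", (c+x*.003).round(4))
C2=np.array([[37,300],[525,480]])/4.5+[395,270]-.4
print("scene plate corners",[onz("scene",p,.010)[:2].round(4) for p in C2])
# white carrier
m=((g[:,:,1]<60)&(g[:,:,2]>120)).astype(np.uint8); m[:,:200]=0;m[:,335:]=0;m[:225]=0;m[290:]=0
k=cv2.findContours(m,cv2.RETR_EXTERNAL,cv2.CHAIN_APPROX_NONE)[0]; k=max(k,key=cv2.contourArea)[:,0]
H=k[k[:,0]>300]; 
hm=np.array([onz("top",p,.008)[:2] for p in k])*1000
head=cv2.erode(m,np.ones((9,9),np.uint8)); head=cv2.dilate(head,np.ones((9,9),np.uint8))&m
hk=max(cv2.findContours(head,cv2.RETR_EXTERNAL,cv2.CHAIN_APPROX_NONE)[0],key=cv2.contourArea)[:,0]
r=cv2.minAreaRect((np.array([onz("top",p,.008)[:2] for p in hk])*1000).astype(np.float32)); print("head rect",r)
disc=np.array([523,243])/6+[225,220]-.4; D=onz("top",disc,.010); print("disc",D)
discs=np.array([189,360])/5+[260,205]-.4; print("disc scene z10",onz("scene",discs,.010),"tri",tri(discs,disc))
# tab top centre: top
o=np.array([122,122])/6+[225,220]-.4
print("tab z.034",onz("top",o,.034), "z.02",onz("top",o,.02))
print("tab tri",tri((283.7,224.5),(245.3,240)))
E
python3 m.py
```

```text
scene cam at [ 0.196 -0.51   0.608]
top cam at [0.368 0.082 0.976]
ball [ 0.5697 -0.1608  0.11  ] gap 0.0005
ball [ 0.6481 -0.1354  0.1108] gap 0.0015
ball [ 0.6347 -0.133   0.0654] gap 0.0568
ball [ 0.5806 -0.1631  0.1563] gap 0.0496
plate
[[ 0.6644 -0.0945]
 [ 0.6513 -0.2075]
 [ 0.5505 -0.195 ]
 [ 0.5648 -0.0821]] sides [np.float64(0.1137), np.float64(0.1015), np.float64(0.1138), np.float64(0.1003)]
ang x -96.90510802963996 ang y -7.078585864415676
clamp origin [ 0.6074 -0.1478]
scene plate corners [array([ 0.5637, -0.0847]), array([ 0.6503, -0.2089])]
head rect ((485.4620056152344, 99.63458251953125), (35.04093551635742, 31.172616958618164), 0.18748345971107483)
disc [0.4859127  0.09909092 0.01      ]
disc scene z10 [0.48740329 0.09915032 0.01      ] tri (array([0.48650764, 0.09885067, 0.0104495 ]), np.float64(0.0013721326669240393))
tab z.034 [0.51903589 0.2191926  0.034     ] z.02 [0.5212842  0.22123804 0.02      ]
tab tri (array([0.52058481, 0.22004522, 0.02355857]), np.float64(1.4550232652704071e-05))
```

Measurements agree with the given sizes: balls 83 mm apart, tab to disc 126 mm, plate 114×101 mm, and screw axis within 1.5 mm of the plate-derived origin. Next I'll check reachability for both tool flips.

```bash
cat >> h.py <<'E'
def ori(yaw,flip=0):  # tool x along yaw (carrier/bar direction), z down
    a=yaw+np.pi*flip; x=np.array([np.cos(a),np.sin(a),0]); z=np.array([0,0,-1.]); return np.stack([x,np.cross(z,x),z],1)
O=np.array([.6080,-.1480]); CY=np.radians(-97.0)   # clamp
def cl(x,y,z): 
    c,s=np.cos(CY),np.sin(CY); return np.array([O[0]+c*x-s*y,O[1]+s*x+c*y,z])
TAB=np.array([.5205,.2200]); HEAD=np.array([.4864,.0990]); TY=np.arctan2(*(HEAD-TAB)[::-1])
E
python3 - <<'E'
from h import *
print(np.degrees(TY))
for f in(0,1):
    for nm,p,y in(("pick",[*TAB,.029],TY),("pre",cl(-215,0,0)*0+cl(-.215,0,.04),CY),("home",cl(-.125,0,.04),CY)):
        q=robot.ik(p,ori(y,f)); print(f,nm,None if q is None else np.round(q,2))
    for d in np.arange(0,3.2,.4):
        q=robot.ik([*O,.118],ori(np.radians(18)-d,f)); print(f,"turn",d,None if q is None else np.round(q,2))
E
```

```text
-105.73880143744944
0 pick [ 0.33  0.89 -1.09  1.87  0.95  1.01  1.68]
0 pre [ 0.56  0.97 -1.09  1.68  0.95  1.12  2.2 ]
0 home [ 0.71  0.95 -1.09  1.72  0.95  1.1   2.33]
0 turn 0.0 [ 0.43  0.55 -0.33  1.69  0.22  0.93 -1.24]
0 turn 0.4 [ 0.35  0.54 -0.22  1.69  0.14  0.92 -1.58]
0 turn 0.8 [ 0.29  0.54 -0.13  1.7   0.09  0.91 -1.94]
0 turn 1.2000000000000002 [ 0.24  0.53 -0.07  1.7   0.05  0.91 -2.3 ]
0 turn 1.6 [ 0.18  0.53  0.02  1.7  -0.01  0.91 -2.66]
0 turn 2.0 [-0.52  0.82  1.08  1.73 -0.8   1.11 -2.44]
0 turn 2.4000000000000004 [ 0.92  0.81 -1.09  1.68  0.78  1.15  2.24]
0 turn 2.8000000000000003 [ 0.92  0.81 -1.09  1.68  0.78  1.15  1.84]
1 pick [ 0.25  0.8  -0.95  1.87  0.83  0.92 -1.38]
1 pre [ 0.26  0.73 -0.57  1.69  0.49  0.87 -0.64]
1 home [ 0.42  0.71 -0.59  1.73  0.5   0.86 -0.52]
1 turn 0.0 [ 0.7   0.64 -0.72  1.68  0.49  1.    1.7 ]
1 turn 0.4 [ 0.66  0.62 -0.66  1.68  0.44  0.99  1.33]
1 turn 0.8 [ 0.65  0.62 -0.64  1.68  0.43  0.99  0.94]
1 turn 1.2000000000000002 [ 0.7   0.64 -0.72  1.68  0.49  1.    0.5 ]
1 turn 1.6 [ 0.65  0.62 -0.64  1.68  0.43  0.98  0.15]
1 turn 2.0 [ 0.6   0.6  -0.56  1.69  0.37  0.97 -0.21]
1 turn 2.4000000000000004 [ 0.54  0.58 -0.48  1.69  0.31  0.95 -0.57]
1 turn 2.8000000000000003 [ 0.48  0.56 -0.4   1.69  0.26  0.94 -0.93]
```

Run:
```python
from h import *
robot.move_ptp([*TAB,.16],ori(TY,1))
cv2.imwrite("pics/a_s.png",robot.grab_frame("scene")[:,:,::-1])
print(robot.move_linear([*TAB,.030],velocity=.12,threshold=8))
robot.gripper_to(.03); robot.gripper_to(0.008)
s=robot.get_state(); print(s['time'],s['ee_pos'],s['opening'],s['force'])
robot.move_linear([*TAB,.065],velocity=.08)
cv2.imwrite("pics/b_s.png",robot.grab_frame("scene")[:,:,::-1]);cv2.imwrite("pics/b_t.png",robot.grab_frame("top")[:,:,::-1])
s=robot.get_state(); print(s['time'],s['ee_pos'],s['opening'],s['force'])
```

```text
False
5.95 [0.52049184 0.2199984  0.02998161] 0.011741536225196294 [-0.15800762 -0.81465918 -0.4385472 ]
6.6333 [0.52035764 0.21979849 0.06466699] 0.011834593532754623 [ 0.71500176  0.14787197 -1.69707182]
```

View pics/b_s.png

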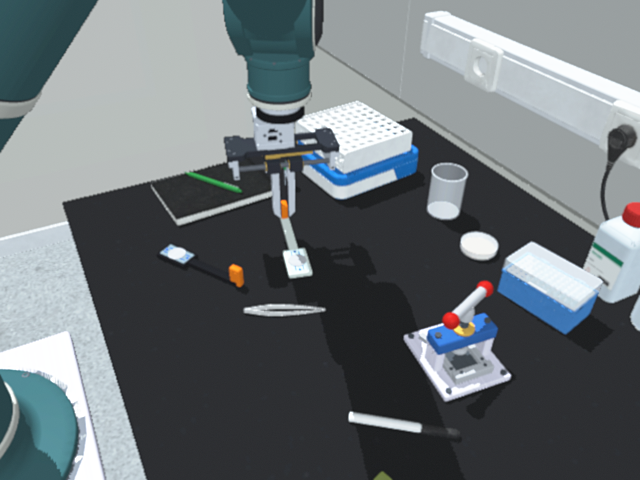

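View pics/b_t.png

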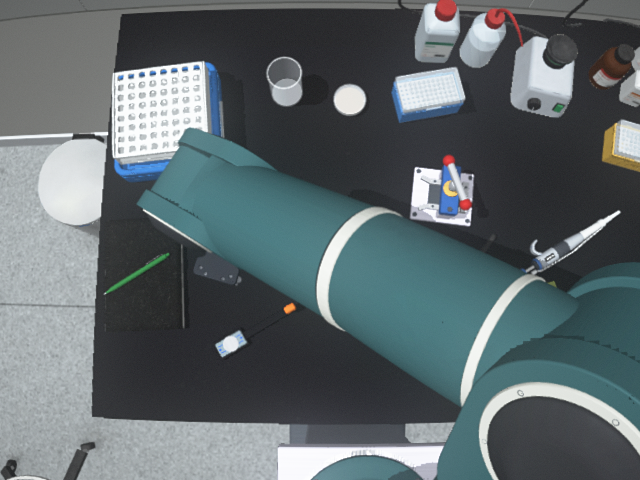

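Carrier is gripped (opening 11.8 mm ≈ the 12 mm tab) and lifted about level; disc at ~(297,262) in the scene view. Moving to the clamp mouth.

Run:
```python
from h import *
robot.move_linear(cl(-.225,0,.065),velocity=.15,frame=ori(CY,1))
robot.move_linear(cl(-.225,0,.0425),velocity=.08)
robot.pause(.2)
cv2.imwrite("pics/c_s.png",robot.grab_frame("scene")[:,:,::-1]);cv2.imwrite("pics/c_t.png",robot.grab_frame("top")[:,:,::-1])
s=robot.get_state(); print(s['time'],s['ee_pos'],cl(-.225,0,.0425),s['opening'],s['force'],s['moment'])
crop("pics/c_s.png",320,190,220,220,3.4,"pics/c_s1.png"); crop("pics/c_t.png",330,130,160,120,5,"pics/c_t1.png")
print("pred disc",proj("scene",cl(-.1,0,.0225)),proj("top",cl(-.1,0,.0225)))
```

```text
8.75 [0.63556098 0.07533538 0.04275638] [0.6354206  0.07532288 0.0425    ] 0.011834847512925498 [ 0.09150697 -0.3556479  -1.72231245] [ 0.12638418 -0.07752578  0.0271543 ]
pred disc [[420.92892711 301.28697086]] [[391.98033187 187.34247123]]
```

View pics/c_s1.png

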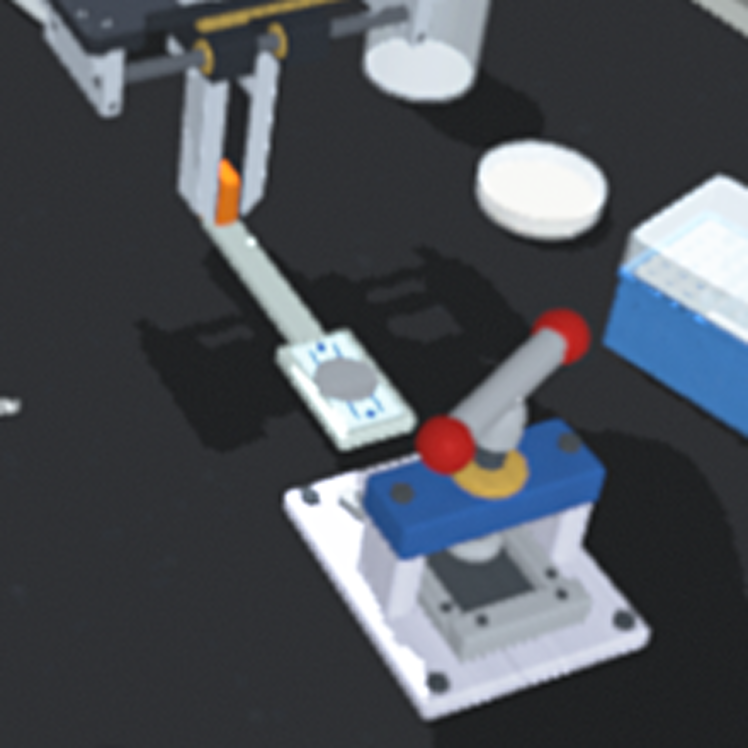

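View pics/c_t1.png

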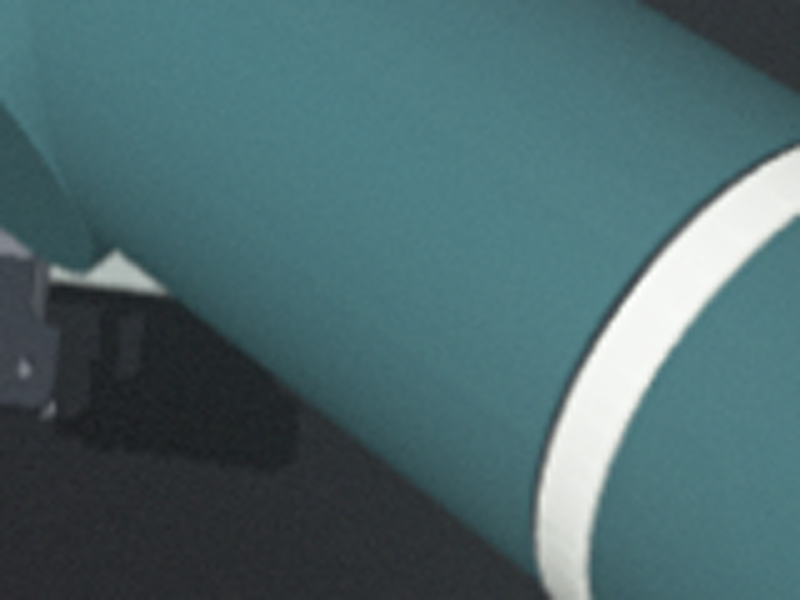

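Run:
```python
from h import *
P=[("mouth y-",cl(-.06,-.05,.01)),("stop y-",cl(.054,-.05,.01)),("stop y+",cl(.054,.05,.01)),("br -,+",cl(-.016,.045,.064)),("br +,+",cl(.016,.045,.064)),("br -,-",cl(-.016,-.045,.064)),("br +,-",cl(.016,-.045,.064)),
("head++",cl(-.07,.018,.0205)),("head+-",cl(-.07,-.018,.0205)),("head-+",cl(-.13,.018,.0205)),("head--",cl(-.13,-.018,.0205)),("tabtop-f",cl(-.215,0,.0465))]
im=cv2.imread("pics/c_s.png"); f=6
big=cv2.resize(im,None,fx=f,fy=f,interpolation=cv2.INTER_CUBIC)
for n,p in P:
    u=proj("scene",p)[0]; print(n,u.round(1)); c=tuple(int(round((v+.5)*f-.5)) for v in u); cv2.drawMarker(big,c,(0,255,0),cv2.MARKER_CROSS,16,1)
cv2.imwrite("pics/d1.png",big[280*f:405*f,395*f:520*f]); cv2.imwrite("pics/d2.png",big[230*f:325*f,375*f:475*f])
```

```text
mouth y- [403.  334.7]
stop y- [445.4 397.7]
stop y+ [511.  375.4]
br -,+ [484.3 311.6]
br +,+ [498.5 328. ]
br -,- [426.2 328.9]
br +,- [438.9 346.4]
head++ [441.8 312.7]
head+- [420.1 319. ]
head-+ [421.4 286.6]
head-- [400.7 292.2]
tabtop-f [387.5 244. ]
```

View pics/d1.png

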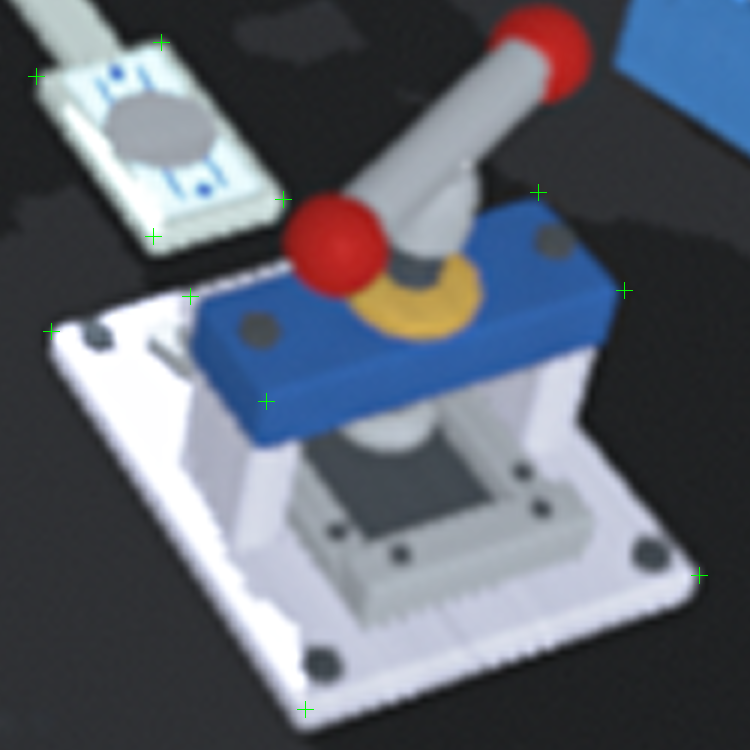

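View pics/d2.png

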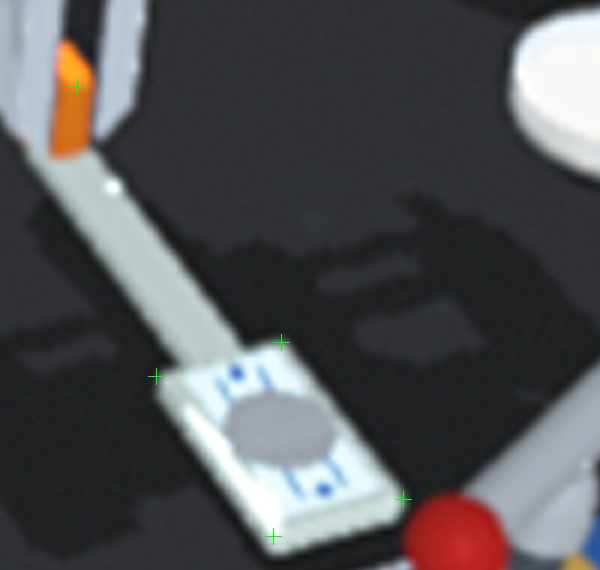

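Projected clamp and head corners fall within ~1 px of the pictured ones, so lateral alignment is good to about 1 mm. Sliding in under a force threshold.

```bash
cat >> h.py <<'E'
def st(tag=""):
    s=robot.get_state(); c,sn=np.cos(CY),np.sin(CY); d=s['ee_pos'][:2]-O; f=s['force']
    print(tag,"t",round(s['time'],2),"clamp xy mm",np.round([1e3*(c*d[0]+sn*d[1]),1e3*(-sn*d[0]+c*d[1])],2),"z",round(1e3*s['ee_pos'][2],2),"Fclamp",np.round([c*f[0]+sn*f[1],-sn*f[0]+c*f[1],f[2]],1),"M",s['moment'].round(2),"op",round(1e3*s['opening'],2)); return s
E
python3 - <<'E'
from h import *
st()
for x in(-.19,-.175,-.16,-.145):
    h=robot.move_linear(cl(x,0,.0412),velocity=.05,threshold=7); st(str(x)+str(h))
    if h: break
cv2.imwrite("pics/e_s.png",robot.grab_frame("scene")[:,:,::-1])
crop("pics/e_s.png",380,220,160,190,3.1,"pics/e_s1.png")
E
```

```text
t 8.75 clamp xy mm [-2.2503e+02  1.4000e-01] z 42.76 Fclamp [ 0.3  0.1 -1.7] M [ 0.13 -0.08  0.03] op 11.83
-0.19False t 9.6 clamp xy mm [-1.9036e+02 -4.0000e-02] z 41.29 Fclamp [-0.   0.5 -1.4] M [ 0.09 -0.06  0.02] op 11.69
-0.175False t 10.05 clamp xy mm [-1.7461e+02  4.0000e-02] z 41.19 Fclamp [ 0.1  0.  -1.2] M [ 0.1  -0.15  0.  ] op 11.75
-0.16False t 10.5 clamp xy mm [-1.5966e+02  3.0000e-02] z 41.2 Fclamp [ 0.1 -0.4 -0.7] M [ 0.11 -0.1   0.01] op 11.77
-0.145False t 10.95 clamp xy mm [-1.4467e+02  2.0000e-02] z 41.19 Fclamp [-0.   0.8 -1. ] M [ 0.08 -0.11 -0.02] op 12.01
```

View pics/e_s1.png

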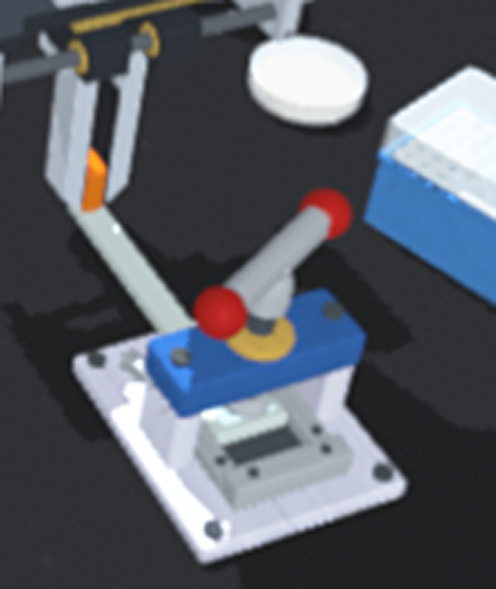

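The head is in the channel with negligible side force. Pushing to the stop.

Run:
```python
from h import *
h=robot.move_linear(cl(-.131,0,.0410),velocity=.04,threshold=8); st(h)
if not h:
    h=robot.move_linear(cl(-.115,0,.0406),velocity=.012,threshold=8); st(h)
cv2.imwrite("pics/f_s.png",robot.grab_frame("scene")[:,:,::-1])
crop("pics/f_s.png",400,270,125,130,4.5,"pics/f_s1.png")
```

```text
False t 11.5 clamp xy mm [-1.3079e+02  1.0000e-02] z 41.01 Fclamp [ 0.3  0.2 -1.2] M [ 0.07 -0.05 -0.01] op 12.09
True t 12.21 clamp xy mm [-124.95   -0.23] z 40.6 Fclamp [-3.1  0.3 -1.3] M [ 0.49 -0.21  0.  ] op 11.98
```

View pics/f_s1.png

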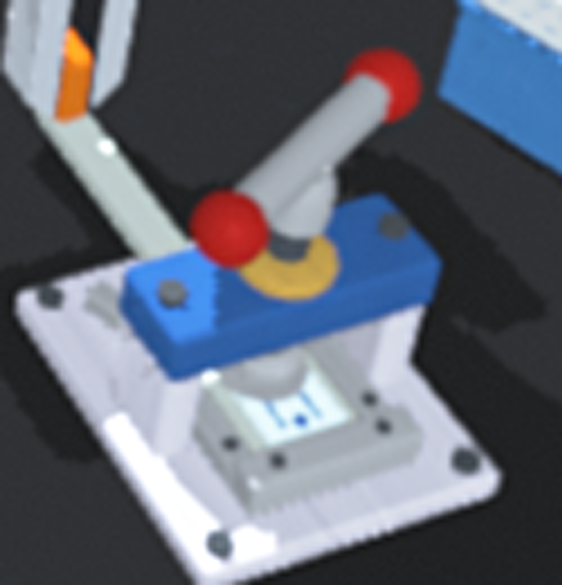

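Contact came at x = −125.0 mm, exactly home. The head front is flush with the stop in the picture. Now lower slightly, release and check.

Run:
```python
from h import *
robot.move_linear(cl(-.1247,0,.0400),velocity=.02,threshold=10); st("low")
robot.gripper_to(.035); st("rel")
p=robot.get_state()['ee_pos']
robot.move_linear([p[0],p[1],.15],velocity=.15); robot.pause(.1); st("up")
cv2.imwrite("pics/g_s.png",robot.grab_frame("scene")[:,:,::-1])
crop("pics/g_s.png",370,220,155,185,3.2,"pics/g_s1.png")
```

```text
low t 12.51 clamp xy mm [-1.2499e+02  1.0000e-02] z 40.03 Fclamp [-3.3 -0.5  0.5] M [ 0.63 -0.12  0.  ] op 11.85
rel t 13.07 clamp xy mm [-124.62    0.  ] z 40.0 Fclamp [ 0.9 -0.1 -0. ] M [-0.02 -0.09 -0.  ] op 34.95
up t 14.06 clamp xy mm [-124.5    -0.46] z 148.93 Fclamp [-0.2 -0.4 -1.3] M [-0.01 -0.1   0.05] op 34.53
```

View pics/g_s1.png

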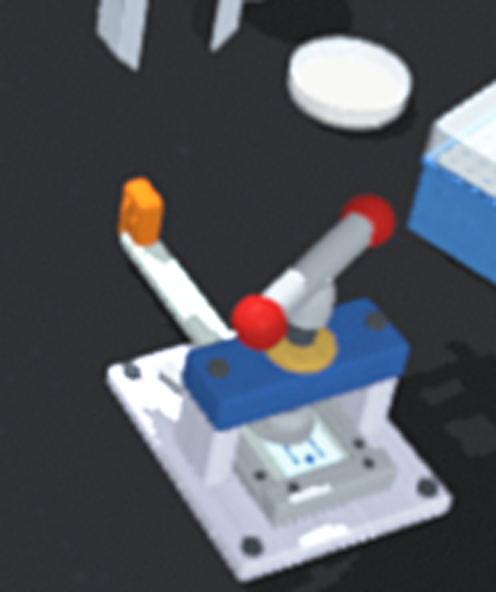

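Carrier stays put: tab upright, head seated against the stop. Now the T-handle.

```bash
cat >> h.py <<'E'
A=np.array([.6084,-.1480]); B0=np.radians(17.95); ZG=.120
def turn(d,v=.15): return robot.move_linear([*A,ZG-.00255*d],velocity=v,frame=ori(B0-d,1))
E
python3 - <<'E'
from h import *
robot.move_ptp([*A,.2],ori(B0,1)); robot.gripper_to(.05)
robot.move_linear([*A,.135],velocity=.12)
print(robot.move_linear([*A,ZG],velocity=.05,threshold=8)); s=st("at")
robot.gripper_to(.009); s=st("grip")
cv2.imwrite("pics/h_s.png",robot.grab_frame("scene")[:,:,::-1])
crop("pics/h_s.png",400,240,130,150,4,"pics/h_s1.png")
E
```

```text
False
at t 17.72 clamp xy mm [-0.09  0.3 ] z 119.82 Fclamp [-0.   0.8  0.1] M [ 0.08 -0.14  0.01] op 50.17
grip t 18.43 clamp xy mm [0.25 0.52] z 120.02 Fclamp [ 2.7  1.1 -0.6] M [-0.53 -0.46 -0.  ] op 12.51
```

View pics/h_s1.png

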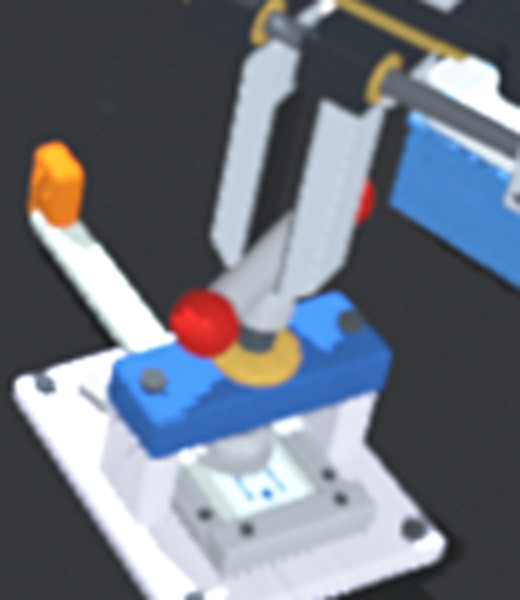

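Bar gripped at its middle (12.5 mm opening), force small. Turning in steps, watching Mz.

Run:
```python
from h import *
for i in range(1,9):
    d=i*.1; turn(d); s=robot.get_state(); a=robot.get_state()['tool_rot'][:,0]
    print(round(d,2),"t",round(s['time'],2),"act",round(B0+np.pi-np.arctan2(a[1],a[0])%(2*np.pi),3),"Mz",s['moment'][2].round(3),"F",s['force'].round(1),"q7",s['qpos'][6].round(2))
    if abs(s['moment'][2])>.14: break
```

```text
0.1 t 18.73 act 0.098 Mz 0.003 F [ 1.5 -3.9 -2.5] q7 1.45
0.2 t 18.98 act 0.197 Mz 0.006 F [ 1.5 -4.9 -1.5] q7 1.36
0.3 t 19.23 act 0.297 Mz 0.023 F [ 1.8 -5.  -1.1] q7 1.27
0.4 t 19.48 act 0.397 Mz -0.058 F [ 1.9 -5.6 -0.1] q7 1.18
0.5 t 19.73 act 0.497 Mz -0.016 F [ 2.  -5.1  0. ] q7 1.1
0.6 t 19.98 act 0.597 Mz 0.013 F [ 2.4 -6.8 -0.9] q7 1.01
0.7 t 20.23 act 0.697 Mz -0.032 F [ 2.1 -6.4 -0.4] q7 0.92
0.8 t 20.48 act 0.797 Mz -0.001 F [ 1.2 -5.8  0.3] q7 0.83
```

```bash
sed -i 's/^A=.*; B0/A=np.array([.6086,-.1486]); B0/' h.py
cat >> h.py <<'E'
def step(d,st=.05,T=.3,n=6):
    turn(d,v=.00255*st/T); M=[];F=[]
    for _ in range(n): s=robot.get_state(); M.append(s['moment'][2]);F.append(s['force']); robot.pause(.02)
    print(round(d,3),"t",round(s['time'],2),"Mz",np.mean(M).round(3),"+-",np.std(M).round(3),"F",np.mean(F,0).round(1),flush=True); return np.mean(M)
E
python3 - <<'E'
from h import *
for d in np.arange(.85,1.21,.05):
    if step(d)>.12: break
E
```

```text
0.85 t 20.93 Mz 0.006 +- 0.023 F [ 0.1 -5.5  1.4]
0.9 t 21.28 Mz 0.015 +- 0.025 F [-0.6 -5.3  1.3]
0.95 t 21.63 Mz 0.021 +- 0.017 F [-0.4 -5.3  1.2]
1.0 t 21.98 Mz 0.006 +- 0.036 F [-0.5 -5.6  1.9]
1.05 t 22.33 Mz 0.013 +- 0.022 F [-0.7 -5.6  1.9]
1.1 t 22.68 Mz 0.02 +- 0.044 F [-0.8 -5.7  2.2]
1.15 t 23.03 Mz 0.007 +- 0.023 F [-1.  -5.9  1.7]
1.2 t 23.38 Mz 0.021 +- 0.04 F [-0.8 -5.9  2.1]
```

Run:
```python
from h import *
cv2.imwrite("pics/i_s.png",robot.grab_frame("scene")[:,:,::-1])
crop("pics/i_s.png",400,240,130,150,4,"pics/i_s1.png"); st()
```

```text
t 23.45 clamp xy mm [0.86 0.52] z 116.9 Fclamp [ 5.6 -0.6  2.6] M [-1.54  0.15  0.  ] op 12.31
```

View pics/i_s1.png

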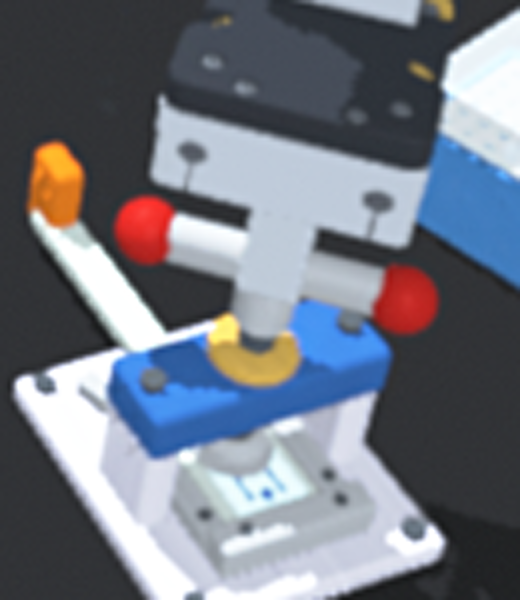

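The bar has turned with the gripper by ~70°. Continuing until the moment rises.

Run:
```python
from h import *
for d in np.arange(1.25,2.31,.05):
    m=step(d)
    if m>.09: break
```

```text
1.25 t 23.78 Mz 0.036 +- 0.01 F [-1.5 -6.4  2.4]
1.3 t 24.13 Mz 0.02 +- 0.029 F [-1.3 -5.9  2.4]
1.35 t 24.48 Mz 0.013 +- 0.021 F [-1.9 -6.3  2.3]
1.4 t 24.83 Mz -0.005 +- 0.022 F [-1.9 -6.3  2.6]
1.45 t 25.18 Mz 0.028 +- 0.027 F [-1.8 -6.1  2.8]
1.5 t 25.53 Mz 0.004 +- 0.017 F [-1.7 -6.8  3.6]
1.55 t 25.88 Mz 0.023 +- 0.027 F [-2.3 -6.4  3.6]
1.6 t 26.23 Mz 0.05 +- 0.034 F [-3.  -6.2  4.7]
1.65 t 26.58 Mz 0.084 +- 0.022 F [-3.6 -6.2  5.3]
1.7 t 26.93 Mz 0.117 +- 0.03 F [-3.7 -6.9  5.8]
```

Run:
```python
from h import *
for d in (1.74,1.78,1.82,1.86):
    m=step(d,st=.04,T=.35,n=16)
    if m>.18: break
```

```text
1.74 t 27.45 Mz 0.142 +- 0.03 F [-3.9 -6.6  6.7]
1.78 t 27.97 Mz 0.172 +- 0.028 F [-4.2 -6.4  7.6]
1.82 t 28.48 Mz 0.2 +- 0.028 F [-4.8 -6.7  8.1]
```

Run:
```python
from h import *
for d in (1.82,1.84,1.86):
    m=step(d,st=.02,T=.5,n=35)
    if m>.215: break
s=robot.get_state(); a=s['tool_rot'][:,0]; print("act",(B0+np.pi-np.arctan2(a[1],a[0])+1e-9)%(2*np.pi)); st()
cv2.imwrite("pics/j_s.png",robot.grab_frame("scene")[:,:,::-1])
crop("pics/j_s.png",400,240,130,150,4,"pics/j_s1.png")
```

```text
1.82 t 29.32 Mz 0.203 +- 0.04 F [-4.5 -6.5  8.1]
1.84 t 30.15 Mz 0.255 +- 0.029 F [-4.8 -6.5  8.5]
act 1.8375229377573383
 t 30.17 clamp xy mm [1.07 0.32] z 115.54 Fclamp [ 7.2 -3.2  8.2] M [-1.64  1.11  0.3 ] op 12.88
```

View pics/j_s1.png

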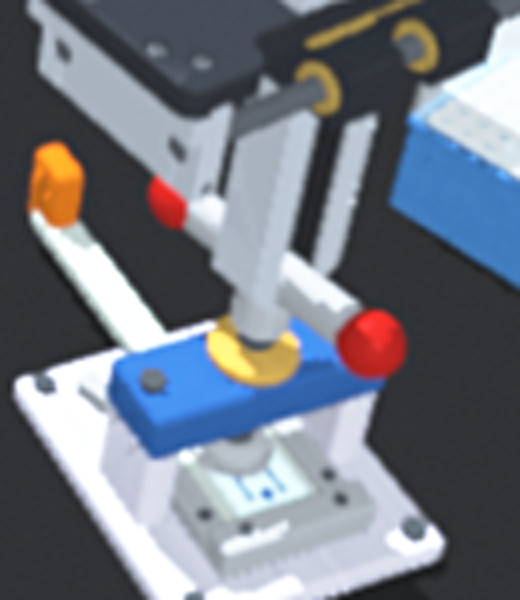

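Moment is 0.255 N m total, ≈0.21 above the nominal 0.04 free running. That is firm and below the crack limit, so I stop here and release.

Run:
```python
from h import *
robot.gripper_to(.05); st("open")
p=robot.get_state()['ee_pos']; robot.move_linear([p[0],p[1],.24],velocity=.12); st("up")
robot.goto_joints([1.204,0.417,-0.01,1.614,0.005,1.111,-0.053]); robot.pause(.2)
st("away")
for n in("scene","top"): cv2.imwrite(f"pics/k_{n}.png",robot.grab_frame(n)[:,:,::-1])
a=cv2.resize(cv2.imread("pics/k_top.png")[130:260,330:500],None,fx=3,fy=3,interpolation=cv2.INTER_CUBIC)
cv2.imwrite("pics/k1.png",a); cv2.imwrite("pics/k2.png",cv2.imread("pics/k_scene.png"))
```

```text
open t 30.96 clamp xy mm [0.51 0.67] z 115.32 Fclamp [-0.8 -0.7 -0.2] M [-0.06 -0.13  0.02] op 50.05
up t 32.15 clamp xy mm [0.56 0.34] z 239.24 Fclamp [-0.5 -0.5 -0.5] M [ 0.01 -0.07  0.03] op 49.73
away t 34.51 clamp xy mm [ 490.23 -350.89] z 224.45 Fclamp [-0.4 -0.3  1. ] M [ 0.02  0.02 -0.01] op 49.97
```

View pics/k1.png

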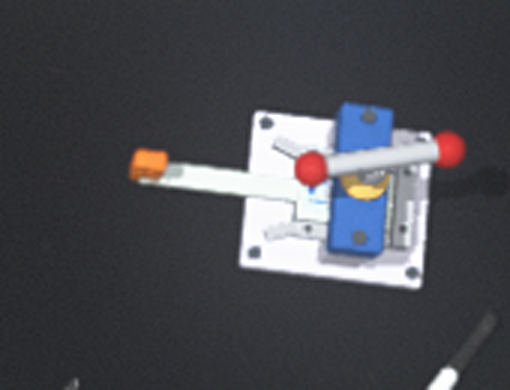

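View pics/k2.png

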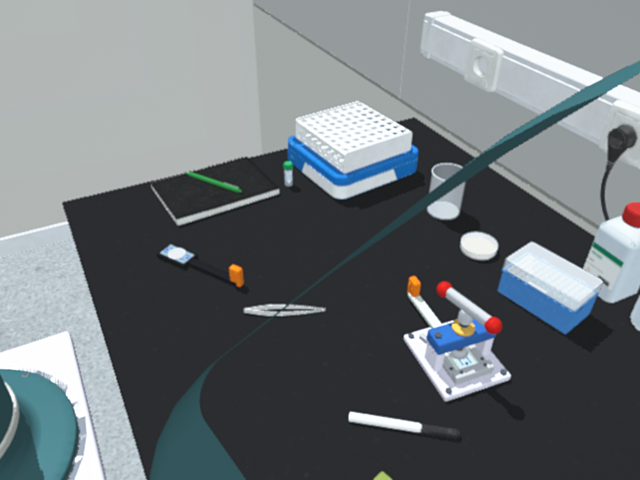

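Run:
```python
from h import *
def reds(f,box):
    h=cv2.cvtColor(cv2.imread(f),cv2.COLOR_BGR2HSV); c=cv2.connectedComponentsWithStats(cv2.inRange(h,(0,180,80),(4,255,255)))
    return sorted([tuple(c[3][k]) for k in range(1,c[0]) if c[2][k,4]>20 and box[0]<c[3][k][0]<box[2] and box[1]<c[3][k][1]<box[3]])
s=reds("pics/k_scene.png",(400,250,530,400)); t=reds("pics/k_top.png",(400,130,500,240)); print(s,t)
P=[tri(a,b) for a,b in zip(s,t)]; print(P)
d=P[0][0]-P[1][0]; print("turned",B0-np.arctan2(d[1],d[0])+0, "dist",np.linalg.norm(d)); robot.pause(.1)
```

```text
[(np.float64(442.59027777777777), np.float64(287.7708333333333)), (np.float64(493.55882352941177), np.float64(324.95098039215685))] [(np.float64(479.5), np.float64(178.78))]
[(array([ 0.57619273, -0.15858255,  0.1673795 ]), np.float64(0.044414384965805145))]Traceback (most recent call last):
  File "<stdin>", line 7, in <module>
IndexError: list index out of range
```

Run:
```python
from h import *
a,b=onz("scene",(442.6,287.8),.106),onz("scene",(493.6,325.),.106)
d=b-a; print(a,b,np.linalg.norm(d),"mod pi turned",(B0-np.arctan2(d[1],d[0]))%np.pi)
print(tri((493.6,325),(479.5,178.8)),tri((442.6,287.8),(433.7,185.7)))
robot.sign_off()
```

```text
[ 0.60032434 -0.10708998  0.106     ] [ 0.61373582 -0.18913369  0.106     ] 0.08313265567549351 mod pi turned 1.7220485601244337
(array([ 0.61445866, -0.18891355,  0.10554577]), np.float64(0.0006201584190220979)) (array([ 0.60047959, -0.10800892,  0.10695476]), np.float64(0.0016831037160432035))
the job is handed in; nothing more can be done
```

The white carrier is in the clamp, home against the end stop, and the T-handle is tightened. I released both and handed the job in about 35 s into the 67 s limit.

**Insertion:** The carrier met the stop with the gripped tab at x = −125.0 mm, where it should be when home. Side force stayed under 1 N on the way in. After I let go, pictures showed it still seated against the stop. I saw none of the other things on the bench moved.

**Tightening:** I turned the handle clockwise by about 1.84 rad. The last reading was 0.255 N m, about 0.21 N m above the nominal free running of 0.04. That is slightly over the 0.15–0.2 firm band but below the 0.3 crack limit.

**Disagreements:**
- **Moment readings:** They were noisy, about ±0.03 N m. Free running measured about 0.016 instead of 0.04. The moment climbed at about 0.68 N m per rad instead of 0.4, and the last 0.02 rad step jumped by 0.05. Taking the lower free-running value, the final moment is about 0.24 N m above it.
- **Handle angle:** In the last pictures the bar had turned about 1.72 rad, 0.1 rad less than the gripper. Some of the turn may have been lost to slip or give in the grip. The bar's final height, about 106 mm, agrees with the turn.

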